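# Wind a contact press down onto a battery module

### The job

Bring the test press down onto the battery module: push the spokes of its handle round clockwise (seen from above) with a finger, without gripping them, until the contact head sits fully down on its red stop collars and its brass pins press on the module. Then take the finger away, leaving the module in place and the spare cell, the tray and the screwdriver undisturbed.

Things in the scene. Friction and masses are not known exactly. Their poses are not given: they have to be found in the camera images.
- press: hand spindle press bolted to the bench: aluminium base plate 240 x 300 mm (x by y, top at 26 mm), two guide columns at y = -115 and +115 mm, each with a red stop collar, and a grey crossbeam 75 x 280 mm (x by y), top 220 mm above the bench; nuts on it reach 231 mm. Origin on the bench under the plate's centre, where the upright spindle axis passes; z up. Yaw varies
- head: contact head: green probe plate under an aluminium carrier sliding on the columns, with five sprung brass pins (1500 N/m each) pointing down. Origin at the centre of the green plate's underside, 154 mm above the bench when fully raised, 142 mm when down on the collars. The pins meet the module after 9 mm of the 12 mm travel and give way 3 mm over the rest
- handle (a joint): turn of the three-spoke handle on top of the press, rad: 0 with the head raised, growing clockwise seen from above, 9.42 (1.5 turns) at the hard stop with the head fully down. Starts between 0.3 and 4.6. The screw lowers head and handle 8 mm per turn (1.27 mm per rad). Friction of 0.22 N m (3 N at a spoke's middle) keeps it where it is left: no coasting, no turning back
- hub (a point): centre of the handle's hub, on the spindle axis: 264 mm above the bench with the head raised, 252 mm when down. The hub is 44 mm in diameter and reaches 16 mm above this point; the middle of each spoke (75 mm out) is 16 mm higher than this point. The space between the spokes, above the crossbeam, is free
- spoke0 (a point): point on the centre line of a handle spoke, 75 mm out from the spindle axis; x outward along the spoke (rising 0.27 rad), y level and anticlockwise seen from above. Steel rod 11 mm thick, bare from 22 to 98 mm from the axis; on its end a black ball, 30 mm in diameter, centred 112 mm from the axis and 10 mm above this point
- spoke1 (a point): point on the centre line of a handle spoke, 75 mm out from the spindle axis; x outward along the spoke (rising 0.27 rad), y level and anticlockwise seen from above. Steel rod 11 mm thick, bare from 22 to 98 mm from the axis; on its end a black ball, 30 mm in diameter, centred 112 mm from the axis and 10 mm above this point. 120 degrees anticlockwise from spoke0
- spoke2 (a point): point on the centre line of a handle spoke, 75 mm out from the spindle axis; x outward along the spoke (rising 0.27 rad), y level and anticlockwise seen from above. Steel rod 11 mm thick, bare from 22 to 98 mm from the axis; on its end a black ball, 30 mm in diameter, centred 112 mm from the axis and 10 mm above this point. 240 degrees anticlockwise from spoke0
- module: battery module of four blue cells with grey end plates, copper busbars and aluminium terminals on top: 150 x 126 x 97 mm, 3.7 kg, standing loose between black locating blocks on the press's base plate, under the head. Origin at the centre of its underside, z up
- cell: spare blue prismatic cell standing upright beside the press (at its +y end): 148 mm (x) by 27 mm (y) by 95 mm high, 0.9 kg. Origin at the centre of its underside
- tray: open blue plastic tray with copper busbars beside the press (at its -y end): 110 mm (x) by 160 mm (y) by 40 mm high. Origin at the centre of its underside
- screwdriver: screwdriver with a red handle, 190 mm long, lying on the bench between the robot and the press, along its own x axis
Things that resemble listed ones, but are neither listed nor needed, are in the scene too. Of the things that look like the module, the largest one is meant.

How it is judged:
At the end, for the whole second after the job is handed in: Handle at rest within 0.42 rad (0.5 mm of head travel) of its lower stop; the pins press on the module with over 10 N in all; the module is within 10 mm, and the spare cell, tray and screwdriver within 20 mm, of where they stood (value of joint handle above 9 rad and velocity of joint handle between -0.1 and 0.1 rad/s and z of head in the frame of press below 0.1427 m and contact force between head and module above 10 N and distance of module from where it was at the start of the episode below 0.01 m and distance of each of cell, tray, screwdriver from where it was at the start of the episode below 0.02 m); the robot touches nothing.
It fails at once if the press or its handle was pushed with the arm or the gripper's body instead of a finger (contact force between the arm and press above 5 N).
It fails at once if a spoke or its ball was gripped between the fingers ((y of the grasp point in the frame of spoke0 between -0.004 and 0.004 m and z of the grasp point in the frame of spoke0 between -0.012 and 0.012 m and x of the grasp point in the frame of spoke0 between -0.055 and 0.055 m and contact force between the fingers and anything else above 1 N) or (y of the grasp point in the frame of spoke1 between -0.004 and 0.004 m and z of the grasp point in the frame of spoke1 between -0.012 and 0.012 m and x of the grasp point in the frame of spoke1 between -0.055 and 0.055 m and contact force between the fingers and anything else above 1 N) or (y of the grasp point in the frame of spoke2 between -0.004 and 0.004 m and z of the grasp point in the frame of spoke2 between -0.012 and 0.012 m and x of the grasp point in the frame of spoke2 between -0.055 and 0.055 m and contact force between the fingers and anything else above 1 N)).
It fails at once if the battery module was shifted or lifted (distance of module from where it was at the start of the episode above 0.012 m).
It fails at once if the spare cell, the tray or the screwdriver was moved (distance of any of cell, tray, screwdriver from where it was at the start of the episode above 0.02 m).
It fails at once if the spare cell was tipped over (angle between cell's own z axis and vertical above 0.3 rad).
It also fails if it takes over 67 s, if anything falls off the work surface, if the arm or the gripper's body presses on something with over 40 N, if the wrist force passes 120 N, or if a joint passes its speed limit or range.

### The arm

A 6-joint arm with a two-finger parallel gripper is mounted at the origin on the work surface. World frame = base frame: x ahead of the robot, y to its left, z up, the work surface at z = 0. Lengths are in m, angles in rad, forces in N, time in s.
With the tool pointing down it reaches from about 0.425 to 0.95 m from the base axis. Payload 3.5 kg.
Tool frame: the origin (TCP) lies midway between the tips of the shut fingers; the grasp point (between the pads) lies ctrl.grasp_offset behind it (ctrl.grasp_offset is the distance from the TCP to the grasp point, in m); x points along the fingers, y is the direction in which the jaws open and shut, and the axes are right-handed (so a half turn about x gives the same grasp; the last joint's range is limited). The gripper opens to 85 mm and grips with 20 to 120 N. Pads are 22 mm wide; open, the fingers measure 114 mm over their backs; the gripper's body (76 mm by 85 mm) begins 54 mm behind the grasp point. The pads swing forward as they close: fully open they stand 13 mm farther back than shut.
Start: joints at [1.192, 0.286, 1.577, -0, 1.279, -0.15], TCP at [0.153, 0.657, 0.231] pointing down, gripper open.
Joint ranges: [-2.77, 2.77], [-0.9, 2.22], [0.21, 2.48], [-1.53, 4.67], [0.24, 2.81], [-2.84, 2.84]. Speed limits (rad/s): [2.79, 2.79, 3.14, 3.14, 3.14, 3.14].

### API

Orientations are given as a unit quaternion [x, y, z, w].
In Python, from plant import readout, read_camera, sign_off, ctrl gives the robot as it stands.
- The arm moves only by the tool drive_tool, never from a script. Its argument "steps" is a list of rows, each a list of 5 numbers: the shift along the tool's x, y, z in cm, then the turn about the tool's x in degrees, then the opening, from 0 (shut) to 1 (fully open). A call has 1 to 10 rows; each row shifts and turns the commanded pose from where the row before left it, along the tool's axes as they then stand; what a row does not reach is not made up. A row lasts 1/10 s, in which the tool goes at most 50 mm and 8.59 degrees, less where a joint would pass 70% of its speed; a pose out of reach is approached as far as the arm can. A call is refused whole if a number of a shift passes 5 or a number of a turn 8.59, either way. A call with a gripper value outside its range is refused whole. The fingers move at their own pace and stop on an object; "force" is the grip in N (left out, the last holds). Time passes only in rows, so rows that do not move let the fingers close. It gives the time, the measured TCP pose, the force and the opening at its end, in the units of the state.
- readout.get_state(): the state, without advancing time (a new reading comes with each control period).
- read_camera(name): name is "side" or "top" or "wrist"; returns a dict with "frame" (420x560x3 uint8, red, green, blue), "vertical_fov" (degrees; the focal length in pixels is half the picture's height over the tangent of half this angle, whatever the lens; pixels are square), "cx", "cy" (the principal point, pixels), "eye" and "orientation" of the camera in the world. Camera axes: x right, y up, looking along -z (the intrinsics and any distortion apply to the point x, -y, -z); pixel columns grow to the right and rows downward; lengths in m; the calibration is good to about 2 mm. A picture is of the moment at which its call begins. There is no depth.
- sign_off(): hands the job in, once; it reports no verdict.
The state is a dict: "time": time; "qpos": joint angles; "dq": joint speeds; "joint_efforts": joint torques, N m; "eef_pos": TCP position; "tcp_rot": TCP orientation; "contact_force": force on the tool from outside, world axes, zero at the start; "wrist_torque": the same for the moment, N m; "opening": opening from 0.0 (shut) to 1.0 (fully open).
Only numpy, scipy, OpenCV 4.12 (cv2) and the standard library are available. Lean on these libraries where they do the work, as an engineer would, in place of code of your own. Each camera call takes 0.05 s, during which the arm holds its last target. There are 200 camera calls.

## Working session

There is one attempt and no reset: what is moved stays moved. The work goes in short steps, Python scripts to look and compute and a tool call to move; the robot and the scene stay as the last step left them, time stands still between calls to the robot, and variables do not carry over. Pictures are saved under pics/ and viewed, about 8 in all and at most 12, crops included, and the job is handed in when it is done.

Besides the shell and the picture viewer there is one more tool, called as a command line: name --pt "numbers of a row" for each row, then --argument value for the rest. drive_tool: Moves the arm, as the interface text tells. Its arguments: {"type":"object","properties":{"steps":{"type":"array","items":{"type":"array","items":{"type":"number"}}},"force":{"type":"number"}},"required":["steps"]}

```bash
mkdir -p pics; ls; python3 - <<'E'
from plant import readout, read_camera, ctrl
import cv2
print(readout.get_state(), ctrl.grasp_offset)
for n in("top","side"):
    c=read_camera(n); cv2.imwrite(f"pics/{n}0.png",c["frame"][:,:,::-1])
    print(n,{k:v for k,v in c.items() if k!="frame"})
E
```

```text
pics
{'time': 0.0, 'qpos': array([ 1.19199783e+00,  2.87196879e-01,  1.57822487e+00,  4.16252965e-05,
        1.27861738e+00, -1.50012527e-01]), 'dq': array([-0.00027455,  0.00122859,  0.00036173,  0.00103431, -0.00116272,
        0.00085877]), 'joint_efforts': array([ 2.97727738e-04, -4.05980122e+01, -2.92626089e+01, -4.72211480e-05,
        5.77806146e-03,  9.13120140e-07]), 'eef_pos': array([0.15280189, 0.65677865, 0.22990047]), 'tcp_rot': array([ 0.07988471,  0.70272394, -0.08154714,  0.70224466]), 'contact_force': array([ 0.06491207, -0.21488055, -0.40782373]), 'wrist_torque': array([ 0.04177799, -0.01328611, -0.03851217]), 'opening': 0.9958096751127193} 0.0187
top {'vertical_fov': 53.58690293951933, 'cx': 279.43537904841247, 'cy': 213.67656801183443, 'eye': array([0.37800062, 0.02660887, 1.19685382]), 'orientation': array([ 0.07869128, -0.07714671, -0.69736126,  0.70819725])}
side {'vertical_fov': 53.946196904525635, 'cx': 276.3406413864538, 'cy': 211.04885600457956, 'eye': array([0.47144798, 0.72223085, 0.7738498 ]), 'orientation': array([-0.03265407,  0.40540445,  0.91144371, -0.06205894])}
```

View pics/top0.png

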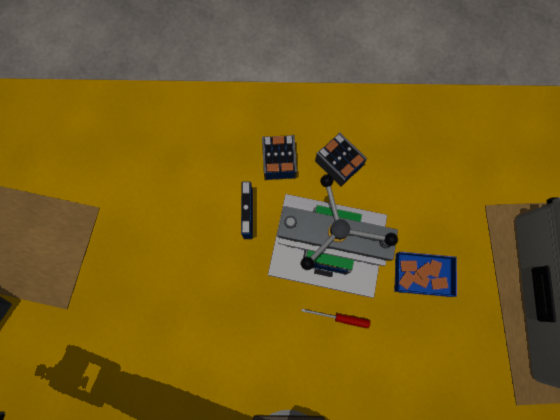

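View pics/side0.png

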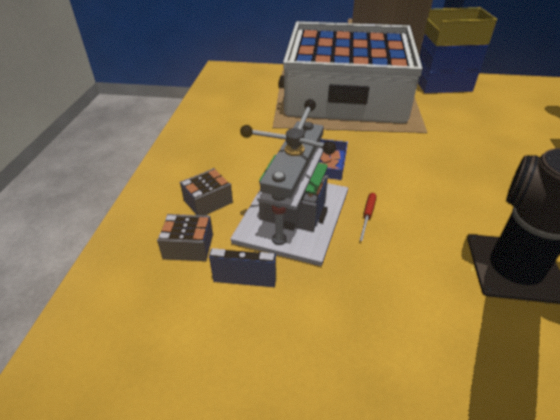

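The top view shows the hub at about (340,230) with balls at (327,181), (391,239) and (307,263). In the side view the same balls are at about (246,131), (310,104) and (329,147), and the hub is at (294,137). Next I'll refine these with a dark mask and triangulate.

```bash
cat > h.py <<'E'
import numpy as np, cv2
from scipy.spatial.transform import Rotation as R
def ray(c,u,v):
    f=210/np.tan(np.radians(c["vertical_fov"])/2)
    d=R.from_quat(c["orientation"]).apply([(u-c["cx"])/f,-(v-c["cy"])/f,-1])
    return np.array(c["eye"]),d/np.linalg.norm(d)
def tri(r1,r2):
    A=np.zeros((3,3));b=np.zeros(3)
    for e,d in(r1,r2):
        P=np.eye(3)-np.outer(d,d);A+=P;b+=P@e
    p=np.linalg.solve(A,b)
    return p,[np.linalg.norm(np.cross(p-e,d)) for e,d in(r1,r2)]
def plane(r,z): return r[0]+r[1]*(z-r[0][2])/r[1][2]
def dark(c,u,v,t=45,w=13):
    g=c["frame"].max(2).astype(int)[v-w:v+w+1,u-w:u+w+1]
    n,l,s,ce=cv2.connectedComponentsWithStats((g<t).astype(np.uint8))
    if n<2: return None
    i=1+np.argmax(s[1:,4]); return ce[i]+[u-w,v-w],s[i].tolist()
def balls():
    from plant import read_camera
    T,S=read_camera("top"),read_camera("side")
    return T,S
E
python3 - <<'E'
from h import *
T,S=balls()
P=[]
for a,b in(((327,181),(246,131)),((391,239),(310,104)),((307,263),(329,147))):
    x,y=dark(T,*a),dark(S,*b); print(x,y)
    p,e=tri(ray(T,*x[0]),ray(S,*y[0])); print(p.round(4),np.round(e,4)); P.append(p)
P=np.array(P); print("centre",P.mean(0),[np.linalg.norm(P[i]-P[i-1]) for i in range(3)])
c=P.mean(0);print("ang",[np.degrees(np.arctan2(*(p-c)[[1,0]])).round(1) for p in P], "r",np.linalg.norm((P-c)[:,:2],axis=1))
print("hub top", plane(ray(T,340,230),.278))
from plant import readout
print(R.from_quat(readout.get_state()["tcp_rot"]).as_matrix().round(3))
E
```

```text
(array([330.08368201, 177.35146444]), [7, 0, 20, 19, 239]) NoneTraceback (most recent call last):
  File "<stdin>", line 6, in <module>
TypeError: 'NoneType' object is not subscriptable
```

```bash
python3 - <<'E'
from h import *
T,S=balls()
P=[]
for a,b in(((327,181),(246,131)),((391,239),(310,104)),((307,263),(329,147))):
    x,y=dark(T,*a,t=25,w=9),dark(S,*b,t=62,w=9); print(x,y, T["frame"][a[1],a[0]],S["frame"][b[1],b[0]])
    if x is None: x=(np.array(a),)
    if y is None: y=(np.array(b),)
    p,e=tri(ray(T,*x[0]),ray(S,*y[0])); print(p.round(4),np.round(e,4),plane(ray(T,*x[0]),.288).round(3)); P.append(p)
P=np.array(P); print("centre",P.mean(0),[np.linalg.norm(P[i]-P[i-1]) for i in range(3)])
c=P.mean(0);print("ang",[np.degrees(np.arctan2(*(p-c)[[1,0]])).round(1) for p in P], "r",np.linalg.norm((P-c)[:,:2],axis=1))
print("hub top", plane(ray(T,340,230),.278))
from plant import readout
print(R.from_quat(readout.get_state()["tcp_rot"]).as_matrix().round(3))
o=[cv2.resize(c["frame"][y:y+130,x:x+130,::-1],None,fx=3,fy=3,interpolation=2) for c,x,y in((T,280,160),(S,220,80))]
cv2.imwrite("pics/crop.png",np.hstack(o))
E
```

```text
(array([328.64539007, 178.56028369]), [3, 0, 16, 15, 141]) (array([247.8, 133. ]), [10, 10, 3, 3, 5]) [26 24 25] [65 53 29]
[ 0.6622 -0.0822  0.2766] [0.0069 0.0069] [ 0.666 -0.081  0.288]
(array([390.56880734, 239.11926606]), [3, 3, 12, 13, 109]) (array([310.08823529, 103.92647059]), [4, 5, 10, 11, 68]) [31 30 32] [47 41 33]
[ 0.5261 -0.2163  0.2869] [0.0022 0.0022] [ 0.528 -0.216  0.288]
(array([307.26548673, 262.74336283]), [3, 3, 13, 12, 113]) (array([329.15625  , 146.6640625]), [3, 3, 14, 13, 128]) [26 26 27] [46 40 34]
[ 0.4709 -0.0321  0.2859] [0.0025 0.0025] [ 0.473 -0.032  0.288]
centre [ 0.55309462 -0.11021242  0.28313446] [np.float64(0.1979399336750473), np.float64(0.19136135422757647), np.float64(0.1922270381960029)]
ang [np.float64(14.4), np.float64(-104.3), np.float64(136.5)] r [0.11267558 0.10945826 0.11332176]
hub top [ 0.54880059 -0.10626789  0.278     ]
[[-0.     0.227  0.974]
 [-0.001  0.974 -0.227]
 [-1.    -0.001 -0.   ]]
```

View pics/crop.png

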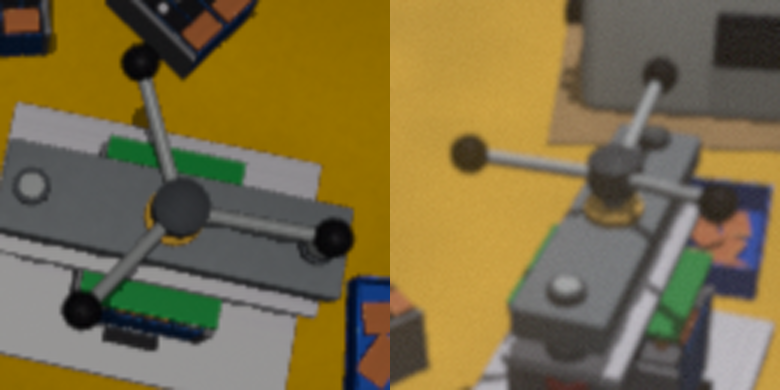

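The crop shows the balls at about 16°, -103° and 136° about a hub near (0.552, -0.108), with the ball height at about 0.287. I'll raise the tool, shut the fingers and move above the gap at about 70°.

drive_tool --pt "-4.5 0 0 0 0" --pt "-4.5 0 0 0 0" --pt "-4 0 0 0 0" --pt "0 -2.9 2.85 0 0" --pt "0 -2.9 2.85 0 0" --pt "0 -2.9 2.85 0 0" --pt "0 -2.9 2.85 0 0" --pt "0 -2.9 2.85 0 0" --pt "0 -2.9 2.85 0 0" --pt "0 -2.9 2.85 0 0" --force 30

```text
time: 1.3
eef_pos: [0.3018, 0.413, 0.3614]
tcp_rot: [0.081, 0.702, -0.08, 0.703]
contact_force: [-0.0, -1.0, 0.9]
opening: -0.003
```

drive_tool --pt "0 -2.9 2.85 0 0" --pt "0 -2.9 2.85 0 0" --pt "0 -2.9 2.85 0 0" --pt "0 -2.9 2.85 0 0" --pt "0 -2.9 2.85 0 0" --pt "0 -2.9 2.85 0 0" --pt "0 -2.9 2.85 0 0" --pt "0 -2.9 2.85 0 0" --pt "0 -2.9 2.85 0 0" --pt "0 -2.9 2.85 0 0"

```text
time: 2.3
eef_pos: [0.5137, 0.0658, 0.3615]
tcp_rot: [0.081, 0.702, -0.081, 0.703]
contact_force: [0.7, 0.5, 0.3]
opening: 0.003
```

drive_tool --pt "0 -2.9 2.85 0 0" --pt "0 -0.5 0 0 0" --pt "0 0 0 0 0" --pt "0 0 0 0 0"

```text
time: 2.7
eef_pos: [0.5327, 0.0285, 0.3614]
tcp_rot: [0.081, 0.703, -0.08, 0.702]
contact_force: [0.0, 0.2, 0.8]
opening: 0.0
```

drive_tool --pt "0 -2.95 2.9 0 0" --pt "0 -2.95 2.9 0 0" --pt "0 0 0 0 0" --pt "1 0 0 0 0" --pt "1 0 0 0 0" --pt "0 0 0 0 0"

```text
time: 3.3
eef_pos: [0.5748, -0.0411, 0.3387]
tcp_rot: [0.08, 0.704, -0.08, 0.701]
contact_force: [-0.5, 0.4, 0.4]
opening: -0.003
```

```bash
python3 - <<'E'
from h import *
T,S=balls()
o=[cv2.resize(c["frame"][y:y+130,x:x+130,::-1],None,fx=3,fy=3,interpolation=2) for c,x,y in((T,280,160),(S,220,60))]
cv2.imwrite("pics/crop2.png",np.hstack(o))
E
```

```text
(no output)
```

View pics/crop2.png

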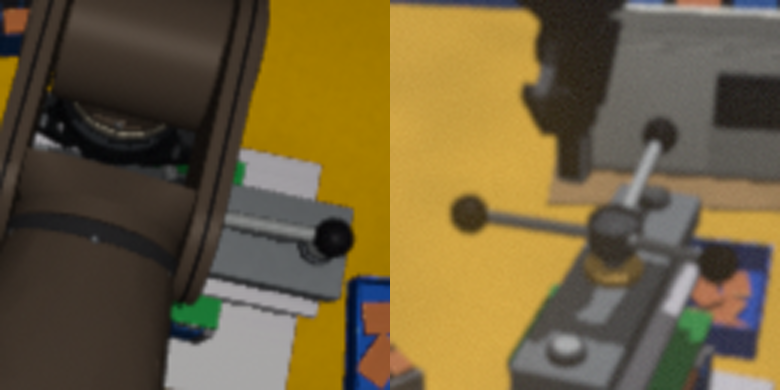

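In the side crop the shut finger hangs at (572,178), clear of the spokes and between the hub and the far ball. I'll descend into the gap.

drive_tool --pt "1.2 0 0 0 0" --pt "1.2 0 0 0 0" --pt "1.2 0 0 0 0" --pt "1.2 0 0 0 0" --pt "1.2 0 0 0 0" --pt "1.2 0 0 0 0" --pt "1.0 0 0 0 0" --pt "0 0 0 0 0" --pt "0 0 0 0 0"

```text
time: 4.3
eef_pos: [0.5763, -0.0429, 0.2592]
tcp_rot: [0.081, 0.703, -0.081, 0.702]
contact_force: [0.8, 0.6, -0.1]
opening: 0.001
```

```bash
python3 - <<'E'
import numpy as np
# tool-plane (dy,dz) rows cm, r=7, 10deg/row, phi from 70 down; psi=phi+13.1
psi=np.radians(83.1-10*np.arange(37)); y,z=7*np.sin(psi),7*np.cos(psi)
for i,(a,b) in enumerate(zip(np.diff(y),np.diff(z))): print(70-10*(i+1),f"{a:.2f},{b:.2f}",end=" | ")
E
```

```text
60 -0.25,1.19 | 50 -0.46,1.13 | 40 -0.64,1.04 | 30 -0.81,0.91 | 20 -0.96,0.75 | 10 -1.08,0.57 | 0 -1.16,0.38 | -10 -1.21,0.17 | -20 -1.22,-0.04 | -30 -1.19,-0.25 | -40 -1.13,-0.46 | -50 -1.04,-0.64 | -60 -0.91,-0.81 | -70 -0.75,-0.96 | -80 -0.57,-1.08 | -90 -0.38,-1.16 | -100 -0.17,-1.21 | -110 0.04,-1.22 | -120 0.25,-1.19 | -130 0.46,-1.13 | -140 0.64,-1.04 | -150 0.81,-0.91 | -160 0.96,-0.75 | -170 1.08,-0.57 | -180 1.16,-0.38 | -190 1.21,-0.17 | -200 1.22,0.04 | -210 1.19,0.25 | -220 1.13,0.46 | -230 1.04,0.64 | -240 0.91,0.81 | -250 0.75,0.96 | -260 0.57,1.08 | -270 0.38,1.16 | -280 0.17,1.21 | -290 -0.04,1.22 |
```

drive_tool --pt "0.5 -0.25 1.19 0 0" --pt "0 -0.46 1.13 0 0" --pt "0 -0.64 1.04 0 0" --pt "0 -0.81 0.91 0 0" --pt "0 -0.96 0.75 0 0" --pt "0 -1.08 0.57 0 0" --pt "0 -1.16 0.38 0 0" --pt "0 -1.21 0.17 0 0"

```text
time: 5.1
eef_pos: [0.6212, -0.1212, 0.2539]
tcp_rot: [0.081, 0.703, -0.08, 0.702]
contact_force: [-0.6, 4.8, -1.1]
opening: -0.001
```

The finger is pushing with about 5 N, as expected. I'll continue.

drive_tool --pt "0 -1.22 -0.04 0 0" --pt "0 -1.19 -0.25 0 0" --pt "0 -1.13 -0.46 0 0" --pt "0 -1.04 -0.64 0 0" --pt "0 -0.91 -0.81 0 0" --pt "0 -0.75 -0.96 0 0" --pt "0 -0.57 -1.08 0 0" --pt "0 -0.38 -1.16 0 0" --pt "0 -0.17 -1.21 0 0" --pt "0 0.04 -1.22 0 0"

```text
time: 6.1
eef_pos: [0.5277, -0.1747, 0.255]
tcp_rot: [0.08, 0.702, -0.081, 0.703]
contact_force: [4.7, 1.0, -0.2]
opening: 0.001
```

drive_tool --pt "0 0.25 -1.19 0 0" --pt "0 0.46 -1.13 0 0" --pt "0 0.64 -1.04 0 0" --pt "0 0.81 -0.91 0 0" --pt "0 0.96 -0.75 0 0" --pt "0 1.08 -0.57 0 0" --pt "0 1.16 -0.38 0 0" --pt "0 1.21 -0.17 0 0"

```text
time: 6.9
eef_pos: [0.4828, -0.0957, 0.254]
tcp_rot: [0.08, 0.703, -0.081, 0.702]
contact_force: [0.9, -5.0, -1.1]
opening: 0.0
```

drive_tool --pt "0 1.22 0.04 0 0" --pt "0 1.19 0.25 0 0" --pt "0 1.13 0.46 0 0" --pt "0 1.04 0.64 0 0"

```text
time: 7.3
eef_pos: [0.5072, -0.0537, 0.2537]
tcp_rot: [0.081, 0.704, -0.08, 0.701]
contact_force: [-2.0, -3.2, -0.6]
opening: 0.001
```

```bash
python3 - <<'E'
from h import *
T,S=balls()
o=[cv2.resize(c["frame"][y:y+130,x:x+130,::-1],None,fx=3,fy=3,interpolation=2) for c,x,y in((T,280,160),(S,220,80))]
cv2.imwrite("pics/crop3.png",np.hstack(o))
E
```

```text
(no output)
```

View pics/crop3.png

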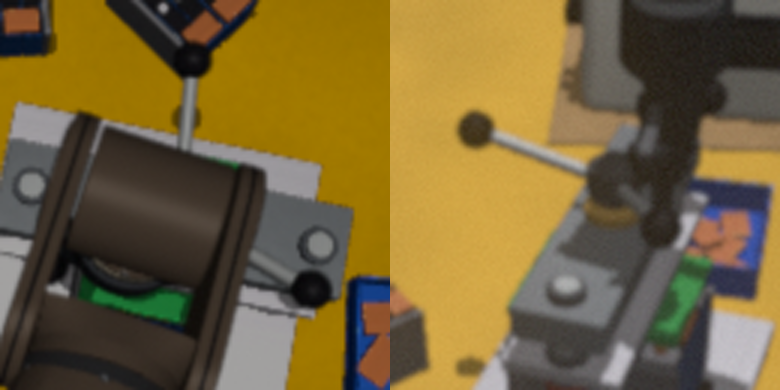

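The top crop shows balls at about 0° (190,60) and -120° (310,288). The pushed spoke is therefore near 119°, just ahead of the finger, so the handle has turned about 4.5 rad. I'll continue in smaller arcs and watch the force.

drive_tool --pt "0 0.47 0.38 0 0" --pt "0 0.44 0.43 0 0" --pt "0 0.4 0.46 0 0" --pt "0 0.35 0.5 0 0" --pt "0 0.31 0.53 0 0" --pt "0 0.26 0.55 0 0"

```text
time: 8.0
eef_pos: [0.5402, -0.0393, 0.2539]
tcp_rot: [0.081, 0.703, -0.081, 0.702]
contact_force: [-3.8, -2.1, -1.4]
opening: -0.006
```

drive_tool --pt "0 0.22 0.57 0 0" --pt "0 0.16 0.59 0 0" --pt "0 0.11 0.6 0 0" --pt "0 0.06 0.61 0 0" --pt "0 0 0.61 0 0" --pt "0 -0.04 0.61 0 0"

```text
time: 8.6
eef_pos: [0.5768, -0.0426, 0.2545]
tcp_rot: [0.081, 0.702, -0.08, 0.703]
contact_force: [-3.8, 0.5, 0.0]
opening: -0.004
```

drive_tool --pt "0 -0.1 0.6 0 0" --pt "0 -0.15 0.59 0 0" --pt "0 -0.2 0.58 0 0" --pt "0 -0.26 0.55 0 0" --pt "0 -0.3 0.53 0 0" --pt "0 -0.34 0.51 0 0"

```text
time: 9.2
eef_pos: [0.5842, -0.0467, 0.2548]
tcp_rot: [0.092, 0.729, -0.068, 0.674]
contact_force: [-65.6, 44.7, 31.9]
opening: 0.001
```

Force jumped, so this is probably the hard stop. I'll back off and check.

drive_tool --pt "0 0.65 -1.6 0 0" --pt "0 0.7 -1.76 0 0" --pt "0 -0.02 -1.2 0 0" --pt "0 -0.02 -1.2 0 0" --pt "0 0 0 0 0" --pt "0 0 0 0 0"

```text
time: 9.8
eef_pos: [0.5534, -0.0385, 0.2546]
tcp_rot: [0.081, 0.702, -0.081, 0.703]
contact_force: [0.6, 0.6, -0.0]
opening: -0.002
```

drive_tool --pt "-2 0 0 0 0" --pt "-3 0 0 0 0" --pt "-3 0 0 0 0" --pt "-3 0 0 0 0" --pt "0 3 -3 0 0" --pt "0 3 -3 0 0" --pt "0 3 -3 0 0" --pt "0 3 -3 0 0" --pt "0 3 -3 0 0" --pt "0 3 -3 0 0"

```text
time: 10.8
eef_pos: [0.4183, 0.1793, 0.3646]
tcp_rot: [0.081, 0.702, -0.081, 0.703]
contact_force: [0.5, 0.4, -0.1]
opening: -0.001
```

drive_tool --pt "0 3 -3 0 0" --pt "0 3 -3 0 0" --pt "0 3 -3 0 0" --pt "0 3 -3 0 0" --pt "0 0 0 0 0" --pt "0 0 0 0 0"

```text
time: 11.4
eef_pos: [0.3289, 0.3231, 0.3644]
tcp_rot: [0.08, 0.702, -0.08, 0.703]
contact_force: [-0.5, -1.0, -0.1]
opening: 0.004
```

```bash
python3 - <<'E'
from h import *
T,S=balls()
o=[cv2.resize(c["frame"][y:y+150,x:x+130,::-1],None,fx=3,fy=3,interpolation=2) for c,x,y in((T,280,160),(S,220,80))]
cv2.imwrite("pics/crop4.png",np.hstack(o))
E
```

```text
(no output)
```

View pics/crop4.png

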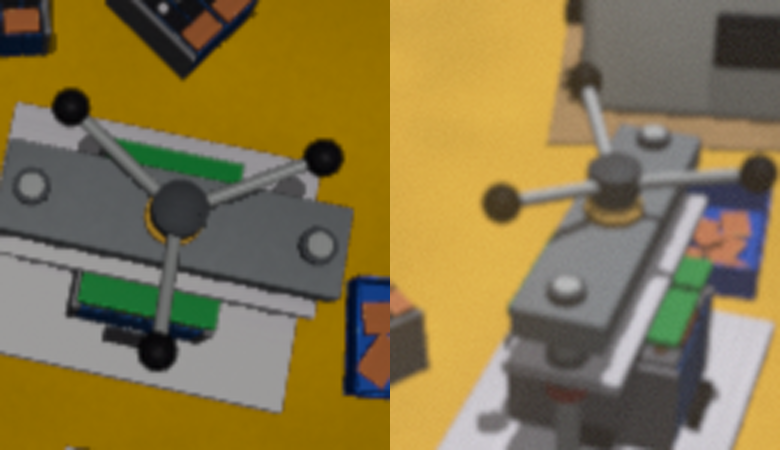

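```bash
python3 - <<'E'
from h import *
T,S=balls()
A=[((326.7,180.7),(246.3,131.3)),((391,239.3),(309.7,104.3)),((307.3,263),(329.3,147))]
B=[((303.3,195.7),(257,147.7)),((387.7,212.3),(285,107)),((332.3,277.3),(342.3,138))]
for s in(A,B):
    P=np.array([tri(ray(T,*a),ray(S,*b))[0] for a,b in s]);c=P.mean(0)
    print(c.round(4),(P[:,2]).round(4),np.degrees(np.arctan2(P[:,1]-c[1],P[:,0]-c[0])).round(1))
cv2.imwrite("pics/sfull.png",cv2.resize(S["frame"][130:270,200:380,::-1],None,fx=4,fy=4,interpolation=2))
E
```

```text
[ 0.5523 -0.109   0.2842] [0.2827 0.285  0.285 ] [  16.6 -103.3  136.8]
[ 0.5523 -0.1091  0.2753] [0.276  0.2751 0.2747] [ 49.3 -71.  169.1]
```

View pics/sfull.png

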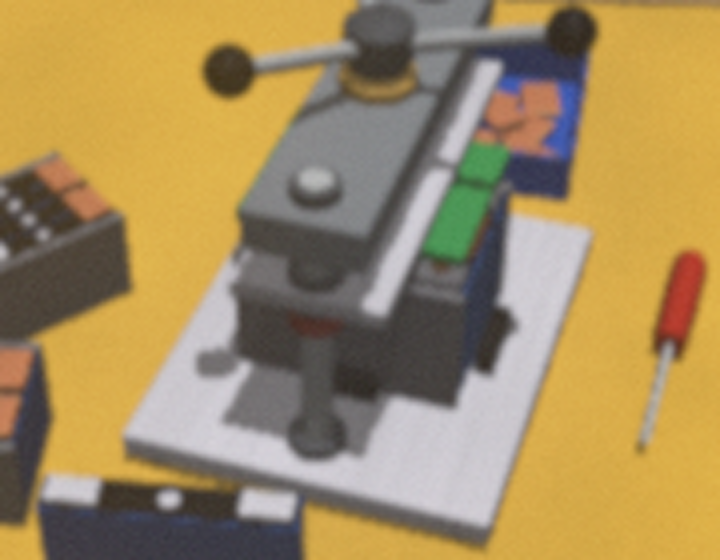

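The last view shows the carrier resting on the red collar at (315,322). The cell, tray, screwdriver and module look to be in place. The ball height of 0.275 is at or below the 0.278 expected when fully down, and the finger is well clear.

```bash
python3 -c "
from plant import sign_off
print(sign_off())"
```

```text
the job is handed in; nothing more can be done
None
```

I pushed one spoke clockwise with the shut fingers, along a 70 mm arc around the spindle, until the handle hit its hard stop. Then I backed off, lifted clear and handed the job in at about 11.5 s. The hand-in gives no verdict.

- **Handle and head:** the handle turned about 327° (5.7 rad). Pushing took about 4–5 N, then jumped to about 85 N at the stop, still under the 120 N limit. The arm followed its command past the stop for a few rows before I backed off, and the tool tilted a little.
- **Height check:** the handle balls dropped about 9 mm in the cameras (7.2 mm expected for that turn). They ended at 275 mm, against 278 mm expected when fully down; the calibration is good to about 2 mm.
- **Scene:** the last picture shows the carrier on the visible red collar. The module, cell, tray and screwdriver look unmoved, judged by eye rather than measured. The tool is well clear and touching nothing.
- **Not checked:** I could not measure the pin force on the module directly.

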